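Unstack the washed centrifuge inserts into their draining trays

ROBOT

A 7-joint arm with a two-finger parallel gripper is mounted at the origin on the work surface. World frame = base frame: x ahead of the robot, y to its left, z up, the work surface at z = 0. Lengths are in m, angles in degrees, forces in N, time in s.
With the tool pointing down it reaches from about 0.425 to 0.975 m from the base axis. Payload 16.7 kg.
Tool frame: the origin (TCP) lies at the centre of the arm's flange, where the gripper is bolted on; the fingertips stand 173 mm ahead of it and the grasp point (between the pads) lies 155 mm ahead of it; z points along the fingers, y is the line along which they close (so a half turn about z gives the same grasp; the last joint's range is limited). The gripper opens to 85 mm and grips with 20 to 120 N. Pads are 22 mm wide; open, the fingers measure 114 mm over their backs; the gripper's body (76 mm by 85 mm) begins 54 mm behind the grasp point. The pads swing forward as they close: fully open they stand 13 mm farther back than shut.
Start: joints at [-78.753, 24.414, 4.234, 92.017, -1.954, 63.644, -3.845], TCP at [0.229, 0.635, 0.405] pointing down, gripper open.
Joint ranges: [-163.25, 163.25], [-28.42, 122.38], [-70.27, 78.77], [12.13, 141.07], [-58.53, 238.53], [9.26, 117.41], [-156.51, 156.51]. Speed limits (degrees/s): [108.29, 108.29, 136.94, 136.94, 172.46, 172.46, 172.46].

INTERFACE

Orientations are given as a 3x3 rotation matrix whose columns are the frame's x, y, z axes.
In Python, from workcell import state, read_camera, sign_off gives the robot as it stands.
- The arm moves only by the tool jog_arm, never from a script. Its argument "steps" is a list of rows, each a list of 4 numbers: the shift along the world's x, y, z in units of 30 mm (1.0 is 30 mm), then the turn about the world's z in units of 6 degrees (1.0 is 6 degrees). A call has exactly 10 rows; each row is the pose to reach, as a shift and turn from the pose commanded when the call began; what a row does not reach only later rows make up. A row lasts 1/12 s, in which the tool goes at most 41.7 mm and 7.16 degrees, less where a joint would pass 70% of its speed; a pose out of reach is approached as far as the arm can. A call with a gripper value outside its range is refused whole. "claw" is the opening, from 0 (shut) to 1 (fully open), set as the call begins (left out, the last holds). The fingers move at their own pace and stop on an object; "squeeze" is the grip in N (left out, the last holds). Time passes only in rows, so rows that repeat a pose let the fingers close, or fill a call up. It gives the time, the measured TCP pose, the force, the opening and the grip force at its end, in the units of the state.
- state(): the state, without advancing time (a new reading comes with each control period).
- read_camera(name): name is "scene" or "top" or "wrist"; returns a dict with "image" (420x560x3 uint8, blue, green, red), "depth" (420x560 float32, m along the optical axis (not along the pixel's ray), 0 where there is no reading), "intrinsics" (3x3 intrinsics, pixels), "R" (3x3) and "t" (3): a world point X has camera coordinates R X + t. Camera axes: x right, y down, z forward; pixel columns grow to the right and rows downward; lengths in m; the calibration is good to about 2 mm. A picture is of the moment at which its call begins.
- sign_off(): hands the job in; it is judged then, once.
The state is a dict: "t": time; "joint_pos": joint angles; "qd": joint speeds; "joint_torque": joint torques, N m; "tool_pos": TCP position; "tool_rot": TCP orientation; "ft_force": force on the tool from outside, world axes, zero at the start; "moment": the same for the moment, N m; "grip_width": finger opening in m; "gripper_force": force on a finger pad.
Only numpy, scipy, OpenCV 4.12 (cv2) and the standard library are available. Lean on these libraries where they do the work, as an engineer would, in place of code of your own. Each camera call takes 0.05 s, during which the arm holds its last target. There are 200 camera calls.

TASK

The four washed centrifuge tube inserts are piled up in one stack. Working from the top down, one at a time, stand each insert upright and flat in the draining tray of its own shape and size: sleeve in the small round tray, square insert in the square tray, drum in the wide round tray, long block in the long tray. Set them down without dropping or toppling any, and leave the small bottle and the beaker standing where they are.

Things in the scene. Friction and masses are not known exactly. Their poses are not given: they have to be found in the camera images.
- sleeve_mid (a point): top of the stack at the start: slender upright metal cylinder, 24 mm diameter, 48 mm tall, about 50 g, one dark bore in its top. Point: its centre, 24 mm above its underside; z along its axis, up. Stands loose on the square insert, up to 4 mm off-centre
- square_mid (a point): second from the top: upright grey plastic block, 36 by 36 mm, 48 mm tall, about 80 g, small dark bores at the corners of its top. Point: its centre, 24 mm above its underside; x and y across its sides, z up. Stands loose on the drum, up to 3 mm off-centre, turned by any angle
- drum_mid (a point): third from the top: thick upright metal cylinder, 52 mm diameter, 48 mm tall, about 220 g. Point: its centre, 24 mm above its underside; z along its axis, up. Stands loose on the long block, up to 10 mm off its centre lengthwise and 2 mm crosswise
- block_mid (a point): bottom of the stack, standing on the bench: long grey plastic block, 100 mm (its x) by 60 mm (its y), 50 mm tall, about 300 g, two dark bores at each end of its top. Point: its centre, 25 mm above its underside; z up
- tray_small: small round draining tray, 40 mm inside diameter, 48 mm outside: place of the sleeve. It is fixed to the bench. Floor of dark rubber, 2 mm above the bench; white rim 4 mm wide, its top 5 mm above the bench. Origin: centre of its underside, on the bench; z up
- tray_square: square draining tray, 52 by 52 mm inside, 60 by 60 mm outside: place of the square insert. It is fixed to the bench. Floor of dark rubber, 2 mm above the bench; white rim 4 mm wide, its top 5 mm above the bench. Origin: centre of its underside, on the bench; z up, x and y across its sides
- tray_wide: wide round draining tray, 68 mm inside diameter, 76 mm outside: place of the drum. It is fixed to the bench. Floor of dark rubber, 2 mm above the bench; white rim 4 mm wide, its top 5 mm above the bench. Origin: centre of its underside, on the bench; z up
- tray_long: long draining tray, 116 mm (its x) by 76 mm (its y) inside, 124 by 84 mm outside: place of the long block. It is fixed to the bench. Floor of dark rubber, 2 mm above the bench; white rim 4 mm wide, its top 5 mm above the bench. Origin: centre of its underside, on the bench; z up, x along its length
- bottle: bystander, leave alone: small amber bottle with a white cap, loose, 36 mm diameter, 75 mm tall. Origin: centre of its underside
- beaker: bystander, leave alone: small pale grey-blue open beaker, loose, 44 mm across its rim, 55 mm tall. Origin: centre of its underside
Not all that is in view belongs to the job. What is shaped like the part that bears square_mid but yellow is not meant. Leave any yellow look-alike of the tray_wide alone.

How it is judged:
By the outcome, as a careful person would: the job done as asked, in the order asked, and still so for the second after the job is handed in, with the robot touching nothing.
It also fails if it takes over 128 s, if anything falls off the work surface, if the arm or the gripper's body presses on something with over 40 N, if the wrist force passes 120 N, or if a joint passes its speed limit or range.

## Working session

There is one attempt and no reset: what is moved stays moved. The work goes in short steps, Python scripts to look and compute and a tool call to move; the robot and the scene stay as the last step left them, time stands still between calls to the robot, and variables do not carry over. Pictures are saved under pics/ and viewed, at most 14 in all, crops included, and the job is handed in when it is done.

Besides the shell and the picture viewer there is one more tool, called after "Call:" as name(argument=value, ...) on one line, values as JSON. jog_arm: Moves the arm, as the interface text tells. Its arguments: {"type":"object","properties":{"steps":{"type":"array","items":{"type":"array","items":{"type":"number"}}},"claw":{"type":"number"},"squeeze":{"type":"number"}},"required":["steps"]}

```bash
mkdir -p pics && cat > h.py <<'E'
import numpy as np, cv2
from workcell import state, read_camera, sign_off
def world(c,u,v,d=None):
    if d is None: d=np.median([x for x in c["depth"][int(v)-1:int(v)+2,int(u)-1:int(u)+2].ravel() if x>0])
    K=c["intrinsics"]; p=np.array([(u-K[0,2])/K[0,0]*d,(v-K[1,2])/K[1,1]*d,d])
    return c["R"].T@(p-c["t"])
def wz(c,u,v,z):  # ray with plane z
    K=c["intrinsics"]; r=c["R"].T@np.array([(u-K[0,2])/K[0,0],(v-K[1,2])/K[1,1],1]); o=-c["R"].T@c["t"]
    return o+r*(z-o[2])/r[2]
def cloud(c):
    K=c["intrinsics"]; d=c["depth"]; v,u=np.mgrid[:d.shape[0],:d.shape[1]]
    P=np.stack([(u-K[0,2])/K[0,0]*d,(v-K[1,2])/K[1,1]*d,d],-1)
    P=(P-c["t"])@c["R"]; P[d==0]=np.nan
    return P
E
python3 - <<'E'
from h import *
import pickle
for n in("scene","top"):
    c=read_camera(n); pickle.dump(c,open(n+".pkl","wb")); cv2.imwrite(f"pics/{n}0.png",c["image"])
    print(n,c["intrinsics"][0,0],-c["R"].T@c["t"],c["R"].round(2).tolist())
s=state();print(s["tool_pos"],s["tool_rot"],s["grip_width"])
E
```

```text
scene 425.11216491901746 [1.18423914 0.31247855 0.61571858] [[-0.36, 0.93, -0.02], [0.51, 0.17, -0.84], [-0.78, -0.31, -0.54]]
top 414.0257890450324 [ 0.21432812 -0.0121671   1.19327906] [[0.02, -1.0, 0.0], [-0.97, -0.02, -0.22], [0.22, 0.0, -0.97]]
[0.22873878 0.6348875  0.40407755] [[-9.40794355e-01  3.38977710e-01 -3.06949838e-04]
 [ 3.38977837e-01  9.40793696e-01 -1.11655597e-03]
 [-8.97111137e-05 -1.15449875e-03 -9.99999330e-01]] 0.08581842543214939
```

View pics/top0.png

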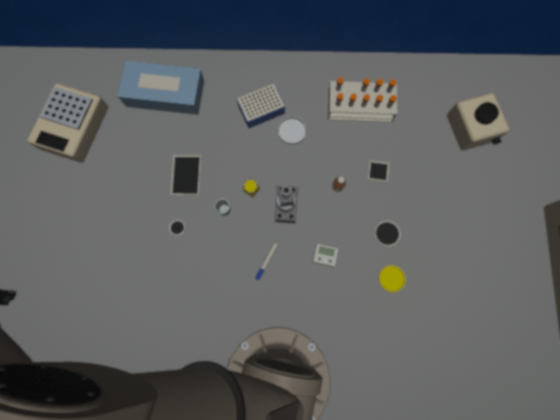

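View pics/scene0.png

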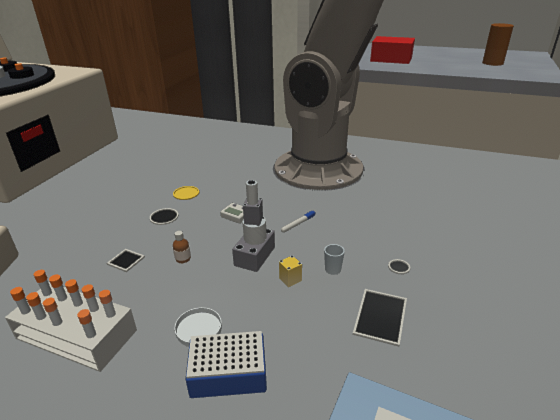

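Top view: the stack is at (286,203). Trays: long (186,175), small round (177,228), square (378,171), wide round (388,233). The yellow disc (392,278) is a look-alike of the wide tray and the yellow block (251,187) is a look-alike of the square insert, so I'll leave both alone. The bottle is at (340,183) and the beaker at (223,207). Next I'll confirm in a crop and measure.

```bash
python3 - <<'E'
from h import *
import pickle
c=pickle.load(open("top.pkl","rb")); im=c["image"]
cv2.imwrite("pics/crop0.png",cv2.resize(cv2.convertScaleAbs(im[150:300,160:420],alpha=1.6),None,fx=3,fy=3,interpolation=cv2.INTER_CUBIC))
g=im.max(2)
for n,(u,v) in dict(long=(186,175),small=(177,228),square=(378,171),wide=(388,233)).items():
    m=np.zeros_like(g); r=26; m[v-r:v+r,u-r:u+r]=(g[v-r:v+r,u-r:u+r]<60)
    k,l,st,ce=cv2.connectedComponentsWithStats(m); 
    cn,_=cv2.findContours((l==l[v,u]).astype(np.uint8),0,1)
    P=np.array([wz(c,*q[0],.002)[:2] for q in cn[0]],np.float32)
    print(n,wz(c,*ce[l[v,u]],.002).round(4),cv2.minAreaRect(P))
for q in [("bottle",340,180),("beaker",223,205),("yblk",251,187)]: print(q,world(c,*q[1:]).round(3))
P=cloud(c)[180:235,265:310].reshape(-1,3)
for lo,hi in((.19,.2),(.14,.152),(.092,.104),(.045,.055)):
    Q=P[(P[:,2]>lo)&(P[:,2]<hi)];print(lo,len(Q),Q.mean(0).round(4),Q.min(0).round(3),Q.max(0).round(3), cv2.minAreaRect(Q[:,:2].astype(np.float32)))
print(world(c,286,190),world(c,286,188))
E
```

```text
long [0.5733 0.2859 0.002 ] ((0.5735664963722229, 0.2862647771835327), (0.10639782249927521, 0.06822344660758972), 1.0208897590637207)
small [0.4141 0.3008 0.002 ] ((0.4147644639015198, 0.3002414107322693), (0.02989465370774269, 0.02909713052213192), 4.147209167480469)
square [ 0.5966 -0.2918  0.002 ] ((0.5963771939277649, -0.29140859842300415), (0.04215937852859497, 0.04377467930316925), 87.85136413574219)
wide [ 0.4077 -0.3113  0.002 ] ((0.4080047607421875, -0.3112514019012451), (0.058397985994815826, 0.05833081156015396), 19.18381690979004)
('bottle', 340, 180) [ 0.544 -0.167  0.075]
('beaker', 223, 205) [0.482 0.169 0.007]
('yblk', 251, 187) [0.527 0.085 0.046]
0.19 68 [ 0.4794 -0.0134  0.1944] [ 0.469 -0.025  0.19 ] [ 0.491 -0.002  0.198] ((0.47913727164268494, -0.013513484969735146), (0.022001128643751144, 0.02129514515399933), 47.04505157470703)
0.14 106 [ 0.4727 -0.0148  0.1456] [ 0.458 -0.034  0.14 ] [0.499 0.006 0.152] ((0.47872665524482727, -0.014379238709807396), (0.03701849281787872, 0.03571449592709541), 11.262855529785156)
0.092 85 [ 0.4671 -0.0109  0.0975] [ 0.452 -0.038  0.092] [0.493 0.012 0.104] ((0.47187989950180054, -0.013476559892296791), (0.03909897059202194, 0.04940343275666237), 2.8790555000305176)
0.045 317 [ 0.4693 -0.0164  0.0496] [ 0.432 -0.047  0.045] [0.532 0.017 0.055] ((0.48147153854370117, -0.014886211603879929), (0.05976331979036331, 0.10115333646535873), 87.1951904296875)
[ 0.4805404  -0.01500485  0.19462136] [ 0.4856912  -0.01492146  0.1946768 ]
```

View pics/crop0.png

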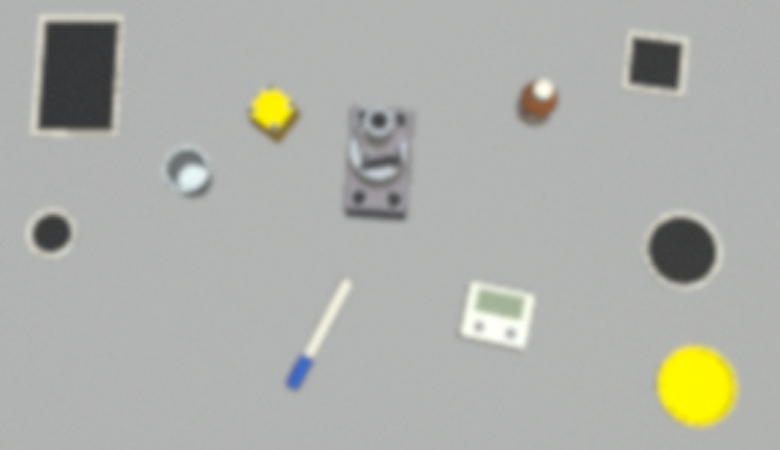

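The crop confirms the assignments: white-rimmed trays are long (78,75), small (52,232), square (656,63) and wide (682,250). The yellow lid (697,385) and yellow block (272,110) are decoys, and the stack is at (378,150). Now moving above the stack for a close look.

Call:
jog_arm(steps=[[1,-1,0.3,0.5],[2,-2.2,0.6,1],[3,-3.4,1,1.5],[4,-4.6,1.5,2],[5,-5.8,1.5,2.8],[6,-7,1.5,2.8],[7,-8.2,1.5,2.8],[7.6,-9.4,1.5,2.8],[8,-10.6,1.5,2.8],[8.2,-11.8,1.5,2.8]], claw=0.7, squeeze=30)

```text
t: 0.93
tool_pos: [0.4689, 0.3028, 0.4493]
tool_rot: [[-0.999, 0.053, -0.0], [0.053, 0.999, -0.0], [-0.0, -0.0, -1.0]]
ft_force: [0.2, -0.1, -0.4]
grip_width: 0.0598
gripper_force: 0.0
```

Call:
jog_arm(steps=[[0,-1.3,0,0],[0.1,-2.6,0,0],[0.1,-3.9,0,0],[0.1,-5.2,0,0],[0.1,-6.5,0,0],[0.1,-7.8,0,0],[0.1,-9,0,0],[0.1,-9.6,0,0],[0.1,-9.8,0,0],[0.1,-9.8,0,0]])

```text
t: 1.77
tool_pos: [0.4705, 0.0094, 0.4496]
tool_rot: [[-0.998, 0.055, -0.0], [0.055, 0.998, 0.0], [0.0, 0.0, -1.0]]
ft_force: [0.7, 0.7, -0.4]
grip_width: 0.0593
gripper_force: 0.0
```

```bash
cat >> h.py <<'E'
def snap(n,name,a=1.3):
    c=read_camera(n); cv2.imwrite(f"pics/{name}.png",cv2.convertScaleAbs(c["image"],alpha=a))
    import pickle; pickle.dump(c,open(name+".pkl","wb")); return c
def st():
    s=state(); r=s["tool_rot"]; print("t",round(s["t"],2),"tcp",s["tool_pos"].round(4) if hasattr(s["tool_pos"],"round") else s["tool_pos"],"yaw_y",np.degrees(np.arctan2(r[1][1],r[0][1])).round(2),"w",s["grip_width"],s["gripper_force"],s["ft_force"]); return s
E
python3 - <<'E'
from h import *
c=snap("wrist","w1"); st(); print(-c["R"].T@c["t"],c["R"].round(2).tolist(),c["intrinsics"][0,0])
E
```

```text
t 1.82 tcp [0.4707 0.011  0.4496] yaw_y 86.95 w 0.05996833768563913 0.0 [-0.24498071  0.40570138  0.05437919]
[0.39863919 0.01404017 0.41959349] [[0.05, 1.0, 0.0], [0.96, -0.05, 0.28], [0.28, -0.02, -0.96]] 376.6399025230813
```

View pics/w1.png

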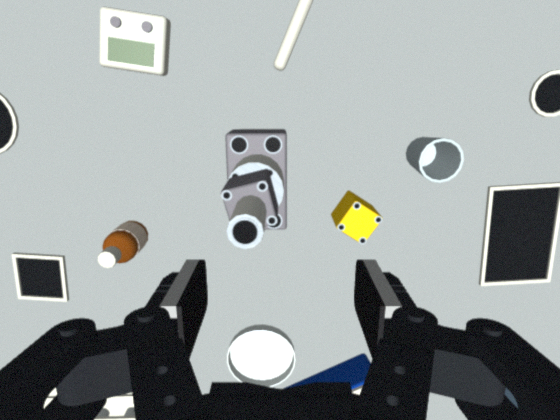

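Wrist view: sleeve top centre (245,231), with square-insert bores at (227,196), (262,187) and (272,220). The block is axis-aligned with bores at (239,145) and (273,145). Computing positions.

```bash
python3 - <<'E'
from h import *
import pickle
c=pickle.load(open("w1.pkl","rb"))
P=cloud(c)
Q=P.reshape(-1,3); Q=Q[~np.isnan(Q[:,0])]
for lo,hi in((.19,.2),(.14,.15),(.093,.101),(.046,.054)):
    S=Q[(Q[:,2]>lo)&(Q[:,2]<hi)&(abs(Q[:,0]-.48)<.07)&(abs(Q[:,1]+.014)<.05)].astype(np.float32)
    print(lo,len(S),S.mean(0).round(4),cv2.minAreaRect(S[:,:2]),cv2.minEnclosingCircle(S[:,:2]))
print("sleeve",wz(c,245,231,.194))
for u,v in((227,196),(262,187),(272,220)): print(wz(c,u,v,.146))
g=c["image"].max(2)
for n,(u,v) in dict(long=(522,235),square=(40,278)).items():
    m=(g<50).astype(np.uint8)
    k,l,s,ce=cv2.connectedComponentsWithStats(m)
    cn,_=cv2.findContours((l==l[v,u]).astype(np.uint8),0,1)
    X=np.array([wz(c,*q[0],.002)[:2] for q in cn[0]],np.float32); print(n,wz(c,*ce[l[v,u]],.002).round(4),cv2.minAreaRect(X))
for u,v in((20,258),(66,262),(65,297),(20,295)):print(wz(c,u,v,.002).round(4))
E
```

```text
Traceback (most recent call last):
cv2.error: OpenCV(4.12.0) /io/opencv/modules/imgproc/src/convhull.cpp:143: error: (-215:Assertion failed) total >= 0 && (depth == CV_32F || depth == CV_32S) in function 'convexHull'
```

```bash
cat > m.py <<'E'
from h import *
import pickle
c=pickle.load(open("w1.pkl","rb"))
P=cloud(c)
Q=P.reshape(-1,3); Q=Q[~np.isnan(Q[:,0])]
for lo,hi in((.19,.2),(.14,.15),(.093,.101),(.046,.054)):
    S=Q[(Q[:,2]>lo)&(Q[:,2]<hi)&(abs(Q[:,0]-.48)<.07)&(abs(Q[:,1]+.014)<.05)].astype(np.float32)
    X=np.ascontiguousarray(S[:,:2]); 
    if len(X)>3: print(lo,len(S),S.mean(0).round(4),cv2.minAreaRect(X),cv2.minEnclosingCircle(X))
print("sleeve",wz(c,245,231,.194))
for u,v in((227,196),(262,187),(272,220)): print(wz(c,u,v,.146))
g=c["image"].max(2)
for n,(u,v) in dict(long=(522,235),square=(40,278)).items():
    m=(g<50).astype(np.uint8)
    k,l,s,ce=cv2.connectedComponentsWithStats(m)
    cn,_=cv2.findContours((l==l[v,u]).astype(np.uint8),0,1)
    X=np.array([wz(c,*q[0],.002)[:2] for q in cn[0]],np.float32); print(n,wz(c,*ce[l[v,u]],.002).round(4),cv2.minAreaRect(X))
E
python3 m.py
```

```text
0.19 1063 [ 0.4791 -0.0131  0.1949] ((0.47988083958625793, -0.013279890641570091), (0.02324623242020607, 0.023021599277853966), 9.73881721496582) ((0.480089008808136, -0.013357715681195259), 0.012167537584900856)
0.14 1178 [ 0.471  -0.0125  0.1464] ((0.47814884781837463, -0.014319147914648056), (0.03604315593838692, 0.036041926592588425), 10.92768383026123) ((0.47763386368751526, -0.013865943998098373), 0.024264013394713402)
0.093 666 [ 0.4646 -0.006   0.0984] ((0.4676159620285034, -0.008098063990473747), (0.050774119794368744, 0.028799619525671005), 61.21458053588867) ((0.4766622483730316, -0.013234470039606094), 0.025656094774603844)
0.046 2174 [ 0.4582 -0.0087  0.0505] ((0.481187641620636, -0.014759216457605362), (0.060044191777706146, 0.0990552008152008), 87.13593292236328) ((0.4815739393234253, -0.014421668834984303), 0.05697143077850342)
sleeve [ 0.48035031 -0.01293034  0.194     ]
[ 0.46912309 -0.02992134  0.146     ]
[ 0.46361509 -0.00318982  0.146     ]
[0.48992644 0.00269435 0.146     ]
long [0.5708 0.2891 0.002 ] ((0.5735236406326294, 0.2890140414237976), (0.11317501962184906, 0.07259348034858704), 0.4005168378353119)
square [ 0.5964 -0.2916  0.002 ] ((0.5968114733695984, -0.2917101979255676), (0.04835790768265724, 0.04821654036641121), 83.29447174072266)
```

Call:
jog_arm(steps=[[0.3,-0.8,-0.5,0],[0.3,-0.8,-1,0],[0.3,-0.8,-1.5,0],[0.3,-0.8,-1.5,0],[0.3,-0.8,-1.5,0],[0.3,-0.8,-1.5,0],[0.3,-0.8,-1.5,0],[0.3,-0.8,-1.5,0],[0.3,-0.8,-1.5,0],[0.3,-0.8,-1.5,0]])

```text
t: 2.65
tool_pos: [0.4797, -0.0132, 0.405]
tool_rot: [[-0.999, 0.052, 0.001], [0.052, 0.999, 0.0], [-0.001, 0.0, -1.0]]
ft_force: [0.4, -0.4, -0.2]
grip_width: 0.0601
gripper_force: 0.0
```

Call:
jog_arm(steps=[[0,0,-0.5,0],[0,0,-1,0],[0,0,-1.5,0],[0,0,-2,0],[0,0,-2.3,0],[0,0,-2.6,0],[0,0,-2.6,0],[0,0,-2.6,0],[0,0,-2.6,0],[0,0,-2.6,0]])

```text
t: 3.48
tool_pos: [0.4799, -0.0133, 0.3274]
tool_rot: [[-0.999, 0.053, 0.001], [0.053, 0.999, 0.0], [-0.001, 0.0, -1.0]]
ft_force: [-0.4, 0.2, 0.5]
grip_width: 0.0598
gripper_force: 0.0
```

Call:
jog_arm(steps=[[0,0,0,0],[0,0,0,0],[0,0,0,0],[0,0,0,0],[0,0,0,0],[0,0,0,0],[0,0,0,0],[0,0,0,0],[0,0,0,0],[0,0,0,0]], claw=0, squeeze=30)

```text
t: 4.32
tool_pos: [0.4798, -0.0134, 0.3268]
tool_rot: [[-0.999, 0.053, 0.0], [0.053, 0.999, -0.0], [-0.0, -0.0, -1.0]]
ft_force: [-0.8, -2.2, 5.0]
grip_width: 0.0221
gripper_force: 30.4
```

Call:
jog_arm(steps=[[0,0,0.3,0],[0,0,0.8,0],[0,0,1.6,0],[0,0,2.4,0],[0,0.4,3,0],[-0.1,1.3,3,0],[-0.2,2.3,3,0],[-0.4,3.4,3,0],[-0.6,4.5,3,0],[-0.8,5.6,3,0]])

```text
t: 5.15
tool_pos: [0.4549, 0.1562, 0.4173]
tool_rot: [[-0.999, 0.053, 0.0], [0.053, 0.999, 0.0], [-0.0, 0.0, -1.0]]
ft_force: [1.0, 0.2, -0.4]
grip_width: 0.0222
gripper_force: 30.0
```

Call:
jog_arm(steps=[[-0.3,1.1,0,0],[-0.5,2.2,0,0],[-0.8,3.2,-0.6,0],[-1,4,-1.5,0],[-1.2,4.6,-2.5,0],[-1.4,5,-3.5,0],[-1.4,5,-4.5,0],[-1.4,5,-5,0],[-1.4,5,-5,0],[-1.4,5,-5,0]])

```text
t: 5.98
tool_pos: [0.4136, 0.3047, 0.2667]
tool_rot: [[-0.999, 0.053, -0.001], [0.053, 0.999, -0.001], [0.001, -0.001, -1.0]]
ft_force: [-0.5, 0.1, 0.5]
grip_width: 0.0223
gripper_force: 29.9
```

```bash
python3 - <<'E'
from h import *
c=snap("wrist","w2"); st()
E
```

```text
t 6.03 tcp [0.414  0.3049 0.2676] yaw_y 86.97 w 0.022172710411200454 29.942298531532288 [ 0.87726989 -0.39512903  0.04494238]
```

View pics/w2.png

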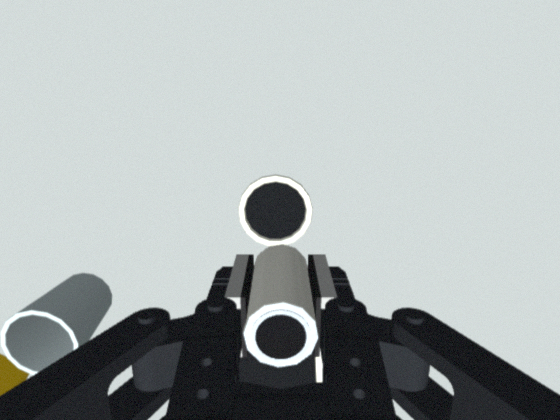

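The sleeve is held upright (top at (281,334)), and the small tray is centred at (275,210).

```bash
python3 - <<'E'
from h import *
import pickle
c=pickle.load(open("w2.pkl","rb"))
print(wz(c,275,210.5,.005),wz(c,275,210,.002),"sleeve top",wz(c,281,334,.2676-.327+.194))
E
```

```text
[0.41247288 0.3017052  0.005     ] [0.41304877 0.30162824 0.002     ] sleeve top [0.41348175 0.30547339 0.1346    ]
```

Call:
jog_arm(steps=[[0,-0.12,0,0],[0,-0.12,-0.6,0],[0,-0.12,-1.2,0],[0,-0.12,-1.8,0],[0,-0.12,-2.2,0],[0,-0.12,-2.5,0],[0,-0.12,-2.65,0],[0,-0.12,-2.75,0],[0,-0.12,-2.75,0],[0,-0.12,-2.75,0]])

```text
t: 6.87
tool_pos: [0.414, 0.3013, 0.1848]
tool_rot: [[-0.999, 0.053, 0.001], [0.053, 0.999, 0.001], [-0.001, 0.001, -1.0]]
ft_force: [0.2, 0.8, -0.7]
grip_width: 0.0225
gripper_force: 30.0
```

Call:
jog_arm(steps=[[0,0,-0.01,0],[0,0,-0.02,0],[0,0,-0.03,0],[0,0,-0.04,0],[0,0,-0.05,0],[0,0,-0.05,0],[0,0,-0.05,0],[0,0,-0.05,0],[0,0,-0.05,0],[0,0,-0.05,0]])

```text
t: 7.7
tool_pos: [0.4137, 0.3012, 0.1828]
tool_rot: [[-0.999, 0.053, 0.0], [0.053, 0.999, 0.0], [-0.0, 0.0, -1.0]]
ft_force: [-1.1, -1.0, 5.0]
grip_width: 0.0223
gripper_force: 30.4
```

Call:
jog_arm(steps=[[0,0,0,0],[0,0,0,0],[0,0,0,0],[0,0,0,0],[0,0,0,0],[0,0,0,0],[0,0,0,0],[0,0,0,0],[0,0,0,0],[0,0,0,0]], claw=0.7)

```text
t: 8.53
tool_pos: [0.4137, 0.3011, 0.1827]
tool_rot: [[-0.999, 0.053, -0.0], [0.053, 0.999, -0.0], [0.0, -0.0, -1.0]]
ft_force: [0.2, 0.8, 1.0]
grip_width: 0.06
gripper_force: 0.0
```

Call:
jog_arm(steps=[[0,0,0.3,0],[0,0,0.9,0],[0,0,1.8,0],[0,0,3,0],[0,0,4.2,0],[0,0,5.4,0],[0,0,6,0],[0.3,-0.8,6.5,0],[0.5,-1.8,7,0],[0.5,-2.8,7,0]])

```text
t: 9.37
tool_pos: [0.4297, 0.2163, 0.396]
tool_rot: [[-0.999, 0.052, 0.004], [0.052, 0.999, 0.003], [-0.003, 0.003, -1.0]]
ft_force: [2.2, 0.0, -0.7]
grip_width: 0.0599
gripper_force: 0.0
```

Call:
jog_arm(steps=[[0.2,-1.2,0,0],[0.5,-2.4,0,0],[0.8,-3.6,0,0],[1.1,-4.8,0,0],[1.3,-6,0,0],[1.4,-7.1,0,0],[1.4,-7.6,0,0],[1.4,-7.6,0,0],[1.4,-7.6,0,0],[1.4,-7.6,0,0]])

```text
t: 10.2
tool_pos: [0.4706, -0.0102, 0.393]
tool_rot: [[-0.999, 0.052, 0.0], [0.052, 0.999, 0.0], [-0.0, 0.0, -1.0]]
ft_force: [0.4, 0.5, -0.1]
grip_width: 0.0602
gripper_force: 0.0
```

```bash
python3 - <<'E'
from h import *
c=snap("wrist","w3"); st()
E
sed -i 's/w1.pkl/w3.pkl/' m.py; python3 m.py
```

```text
t 10.25 tcp [ 0.4706 -0.0099  0.3929] yaw_y 87.06 w 0.05988596757145339 0.0 [-0.70552831  0.19905669  0.80903354]
0.14 3332 [ 0.477  -0.0144  0.1465] ((0.478314071893692, -0.014541825279593468), (0.036443158984184265, 0.03619319200515747), 11.524703025817871) ((0.4779871106147766, -0.014236113987863064), 0.024498099461197853)
0.093 960 [ 0.4644 -0.0068  0.0984] ((0.4680929481983185, -0.009430557489395142), (0.051603373140096664, 0.03069084882736206), 66.05091857910156) ((0.47744086384773254, -0.013582563027739525), 0.025913191959261894)
0.046 2659 [ 0.4514 -0.0134  0.0506] ((0.4813208281993866, -0.014719691127538681), (0.06000903621315956, 0.09936729073524475), 87.14891052246094) ((0.48132026195526123, -0.014732280746102333), 0.05665815994143486)
sleeve [ 0.45993572 -0.02576831  0.194     ]
[ 0.45469022 -0.04042361  0.146     ]
[ 0.45026075 -0.01924512  0.146     ]
[ 0.47110858 -0.01451676  0.146     ]
long [ 0.4704 -0.0109  0.002 ] ((0.7596536874771118, 0.21967463195323944), (0.0011815018951892853, 0.0), -92.95246887207031)
square [ 0.4704 -0.0109  0.002 ] ((0.7596536874771118, 0.21967463195323944), (0.0011815018951892853, 0.0), -92.95246887207031)
```

View pics/w3.png

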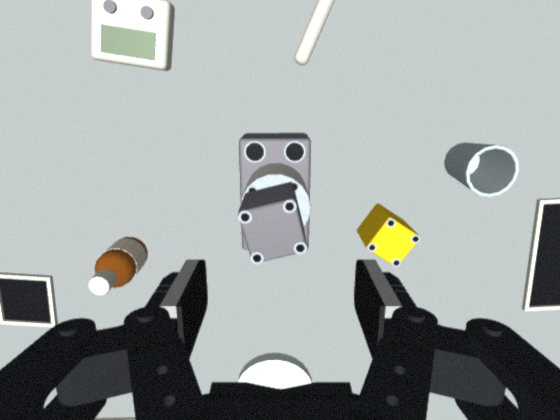

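Square insert stands alone on the drum: top corners (246,217), (290,207), (300,248) and (257,258), at (0.478,-0.0144) and turned 11.5°.

Call:
jog_arm(steps=[[0.1,-0.1,0,0.8],[0.25,-0.15,0,1.6],[0.25,-0.15,0,2.4],[0.25,-0.15,-0.8,2.4],[0.25,-0.15,-1.6,2.4],[0.25,-0.15,-2.4,2.4],[0.25,-0.15,-3,2.4],[0.25,-0.15,-3.5,2.4],[0.25,-0.15,-3.75,2.4],[0.25,-0.15,-3.75,2.4]])

```text
t: 11.08
tool_pos: [0.4778, -0.0145, 0.279]
tool_rot: [[-0.98, -0.199, -0.002], [-0.199, 0.98, -0.001], [0.003, -0.0, -1.0]]
ft_force: [0.3, -0.8, -0.2]
grip_width: 0.0595
gripper_force: 0.0
```

Call:
jog_arm(steps=[[0,0,0,0],[0,0,0,0],[0,0,0,0],[0,0,0,0],[0,0,0,0],[0,0,0,0],[0,0,0,0],[0,0,0,0],[0,0,0,0],[0,0,0,0]], claw=0.2, squeeze=35)

```text
t: 11.92
tool_pos: [0.4786, -0.0153, 0.2811]
tool_rot: [[-0.98, -0.197, 0.002], [-0.197, 0.98, 0.001], [-0.002, 0.0, -1.0]]
ft_force: [-1.0, 1.4, 8.1]
grip_width: 0.0356
gripper_force: 36.0
```

Call:
jog_arm(steps=[[0,0,0.3,0],[0,0,0.8,0],[0,0,1.6,0],[0.2,-0.4,2.2,-0.3],[0.6,-1.3,2.5,-0.7],[1,-2.3,2.5,-1.1],[1.4,-3.3,2.5,-1.5],[1.8,-4.3,2.5,-2],[2.2,-5.3,2.5,-2.4],[2.6,-6.2,2.5,-2.9]])

```text
t: 12.75
tool_pos: [0.5563, -0.2033, 0.3562]
tool_rot: [[-0.994, 0.107, 0.001], [0.107, 0.994, -0.0], [-0.001, -0.0, -1.0]]
ft_force: [0.4, 0.2, -0.5]
grip_width: 0.0355
gripper_force: 35.2
```

Call:
jog_arm(steps=[[0.4,-0.9,0,0],[0.7,-1.7,0,0],[1,-2.4,-0.3,0],[1.3,-3,-0.9,0],[1.3,-3,-1.8,0],[1.3,-3,-2.6,0],[1.3,-3,-3,0],[1.3,-3,-3,0],[1.3,-3,-3,0],[1.3,-3,-3,0]])

```text
t: 13.58
tool_pos: [0.5957, -0.2915, 0.2669]
tool_rot: [[-0.995, 0.105, 0.002], [0.105, 0.995, -0.001], [-0.002, -0.0, -1.0]]
ft_force: [0.1, -1.0, -0.8]
grip_width: 0.0359
gripper_force: 35.2
```

```bash
python3 - <<'E'
from h import *
c=snap("wrist","w4"); st()
E
```

```text
t 13.63 tcp [ 0.5957 -0.2915  0.267 ] yaw_y 84.0 w 0.035802855186034245 35.218607783317566 [ 0.04658929 -0.89117531 -0.61556032]
```

View pics/w4.png

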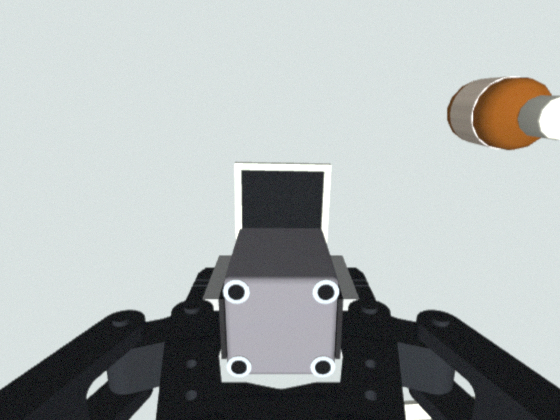

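The insert is held square to the tray. The tray's outer near edge is at v=162, u 234–331.

```bash
python3 - <<'E'
from h import *
import pickle
c=pickle.load(open("w4.pkl","rb"))
a,b=wz(c,234,162.5,.005),wz(c,331,163.5,.005); d=b-a; m=(a+b)/2; print(a,b,np.degrees(np.arctan2(d[1],d[0])),np.linalg.norm(d))
n=np.array([-d[1],d[0],0])/np.linalg.norm(d); print(m+n*.03,m-n*.03)
zt=.267-.281+.146
C=[wz(c,u,v,zt) for u,v in((236,292),(326,292),(323,367),(239,367))];print(np.mean(C,0),zt)
E
```

```text
[ 0.56145963 -0.31628051  0.005     ] [ 0.56831641 -0.25645458  0.005     ] 83.46172961259724 0.06021758661491101
[ 0.53508314 -0.28295154  0.005     ] [ 0.5946929  -0.28978355  0.005     ]
[ 0.5966144  -0.29075383  0.132     ] 0.13199999999999998
```

Call:
jog_arm(steps=[[-0.04,0,-0.3,0],[-0.04,0,-0.8,0],[-0.04,0,-1.3,0],[-0.04,0,-1.8,0],[-0.04,0,-2.2,0],[-0.04,0,-2.45,0],[-0.04,0,-2.6,0],[-0.04,0,-2.67,0],[-0.04,0,-2.67,0],[-0.04,0,-2.67,0]])

```text
t: 14.47
tool_pos: [0.5941, -0.2916, 0.1852]
tool_rot: [[-0.994, 0.105, 0.0], [0.105, 0.994, -0.0], [-0.0, -0.0, -1.0]]
ft_force: [-0.0, -0.5, -1.4]
grip_width: 0.0358
gripper_force: 35.5
```

Call:
jog_arm(steps=[[0,0,-0.01,0],[0,0,-0.02,0],[0,0,-0.03,0],[0,0,-0.04,0],[0,0,-0.05,0],[0,0,-0.06,0],[0,0,-0.06,0],[0,0,-0.06,0],[0,0,-0.06,0],[0,0,-0.06,0]])

```text
t: 15.3
tool_pos: [0.5941, -0.2917, 0.1851]
tool_rot: [[-0.994, 0.105, 0.001], [0.105, 0.994, 0.0], [-0.001, 0.0, -1.0]]
ft_force: [-9.7, 5.7, 28.5]
grip_width: 0.0355
gripper_force: 38.9
```

Call:
jog_arm(steps=[[0,0,0.02,0],[0,0,0.03,0],[0,0,0.04,0],[0,0,0.04,0],[0,0,0.04,0],[0,0,0.04,0],[0,0,0.04,0],[0,0,0.04,0],[0,0,0.04,0],[0,0,0.04,0]])

```text
t: 16.13
tool_pos: [0.5941, -0.2916, 0.1851]
tool_rot: [[-0.994, 0.105, 0.001], [0.105, 0.994, -0.0], [-0.001, -0.0, -1.0]]
ft_force: [-2.7, 1.2, 9.9]
grip_width: 0.0357
gripper_force: 36.5
```

Call:
jog_arm(steps=[[0,0,0,0],[0,0,0,0],[0,0,0,0],[0,0,0,0],[0,0,0,0],[0,0,0,0],[0,0,0.2,0],[0,0,0.6,0],[0,0,1.2,0],[0,0,2,0]], claw=0.72)

```text
t: 16.97
tool_pos: [0.5936, -0.2913, 0.245]
tool_rot: [[-0.994, 0.105, -0.002], [0.105, 0.994, 0.0], [0.002, 0.0, -1.0]]
ft_force: [-0.5, -0.4, 0.1]
grip_width: 0.0608
gripper_force: 0.0
```

Call:
jog_arm(steps=[[0,0,1,0],[0,0,2,0],[0,0,3,0],[0,0,3.8,0.5],[-0.3,0.7,3.8,0.5],[-0.7,1.6,3.8,0.5],[-1.2,2.7,3.8,0.5],[-1.7,3.8,3.8,0.5],[-2.2,4.9,3.8,0.5],[-2.7,6,3.8,0.5]], claw=0.85)

```text
t: 17.8
tool_pos: [0.5119, -0.1103, 0.3594]
tool_rot: [[-0.999, 0.053, 0.001], [0.053, 0.999, 0.0], [-0.001, 0.0, -1.0]]
ft_force: [1.2, 1.1, 0.1]
grip_width: 0.0725
gripper_force: 0.0
```

Call:
jog_arm(steps=[[-0.5,1,0,0],[-0.9,2,0,0],[-1.3,2.8,0,0],[-1.5,3.3,0,0],[-1.5,3.3,0,0],[-1.5,3.3,0,0],[-1.5,3.3,0,0],[-1.5,3.3,0,0],[-1.5,3.3,0,0],[-1.5,3.3,0,0]])

```text
t: 18.63
tool_pos: [0.4681, -0.013, 0.3585]
tool_rot: [[-0.999, 0.054, -0.0], [0.054, 0.999, -0.0], [0.0, -0.0, -1.0]]
ft_force: [0.7, -0.3, -0.5]
grip_width: 0.0726
gripper_force: 0.0
```

```bash
python3 - <<'E'
from h import *
c=snap("wrist","w5"); st()
E
sed -i 's/w3.pkl/w5.pkl/' m.py; python3 m.py | head -2
```

```text
t 18.68 tcp [ 0.4681 -0.0129  0.3584] yaw_y 86.92 w 0.0729342533511554 0.0 [ 0.46100389 -0.45189888  0.84297134]
0.19 451 [ 0.466  -0.0113  0.1976] ((0.4676530361175537, -0.012257914990186691), (0.08587302267551422, 0.02255183644592762), 86.96923828125) ((0.4569605588912964, -0.011655841954052448), 0.04299931600689888)
0.093 4749 [ 0.4763 -0.0136  0.0986] ((0.47730037569999695, -0.013621777296066284), (0.051044072955846786, 0.05144617334008217), 55.80155563354492) ((0.47748899459838867, -0.013733023777604103), 0.02615215815603733)
```

View pics/w5.png

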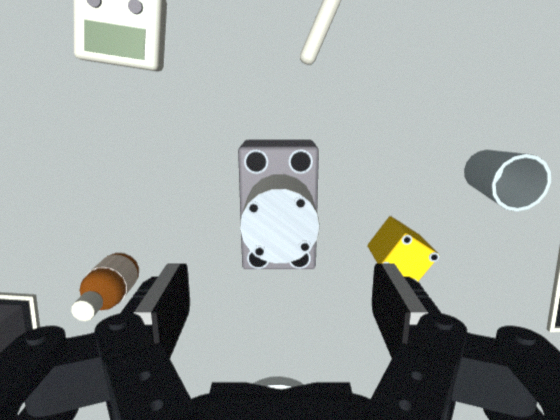

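Drum top is at (279,227), giving (0.4774,-0.0137).

Call:
jog_arm(steps=[[0.3,-0.03,-0.2,0],[0.3,-0.03,-1,0],[0.3,-0.03,-1.8,0],[0.3,-0.03,-2.6,0],[0.3,-0.03,-3.3,0],[0.3,-0.03,-3.8,0],[0.3,-0.03,-4.1,0],[0.3,-0.03,-4.2,0],[0.3,-0.03,-4.2,0],[0.3,-0.03,-4.2,0]])

```text
t: 19.52
tool_pos: [0.4773, -0.0134, 0.233]
tool_rot: [[-0.999, 0.053, 0.001], [0.053, 0.999, 0.0], [-0.001, 0.0, -1.0]]
ft_force: [0.3, 0.9, 0.6]
grip_width: 0.0727
gripper_force: 0.0
```

Call:
jog_arm(steps=[[0,0,0,0],[0,0,0,0],[0,0,0,0],[0,0,0,0],[0,0,0,0],[0,0,0,0],[0,0,0,0],[0,0,0,0],[0,0,0,0],[0,0,0,0]], claw=0.4, squeeze=60)

```text
t: 20.35
tool_pos: [0.4773, -0.0136, 0.2335]
tool_rot: [[-0.999, 0.053, 0.002], [0.053, 0.999, 0.0], [-0.002, 0.0, -1.0]]
ft_force: [-2.9, -4.3, 12.0]
grip_width: 0.0504
gripper_force: 60.1
```

Call:
jog_arm(steps=[[0,0,0.2,0],[0,0,0.6,0],[0,0,1.3,0],[0,0,2,0],[-0.1,-0.5,2.5,0],[-0.3,-1.5,2.5,0],[-0.5,-2.5,2.5,0],[-0.8,-3.6,2.5,0],[-1.1,-4.7,2.5,0],[-1.4,-5.8,2.5,0]])

```text
t: 21.18
tool_pos: [0.4343, -0.1885, 0.3082]
tool_rot: [[-0.999, 0.052, 0.001], [0.052, 0.999, 0.0], [-0.001, 0.0, -1.0]]
ft_force: [1.9, -0.8, -2.3]
grip_width: 0.0505
gripper_force: 63.0
```

Call:
jog_arm(steps=[[-0.2,-1.1,0,0],[-0.4,-2.1,0,0],[-0.6,-3,-0.2,0],[-0.8,-3.8,-0.6,0],[-0.9,-4.1,-1.2,0],[-0.9,-4.1,-1.7,0],[-0.9,-4.1,-1.8,0],[-0.9,-4.1,-1.8,0],[-0.9,-4.1,-1.8,0],[-0.9,-4.1,-1.8,0]])

```text
t: 22.02
tool_pos: [0.4085, -0.31, 0.2545]
tool_rot: [[-0.999, 0.052, 0.001], [0.052, 0.999, -0.0], [-0.001, -0.0, -1.0]]
ft_force: [0.2, -0.3, -2.1]
grip_width: 0.0505
gripper_force: 62.9
```

```bash
python3 - <<'E'
from h import *
c=snap("wrist","w6"); st()
E
```

```text
t 22.07 tcp [ 0.4085 -0.31    0.2545] yaw_y 87.04 w 0.05067199969854483 62.94390465365723 [ 0.51144145 -0.14006037 -3.16225702]
```

View pics/w6.png

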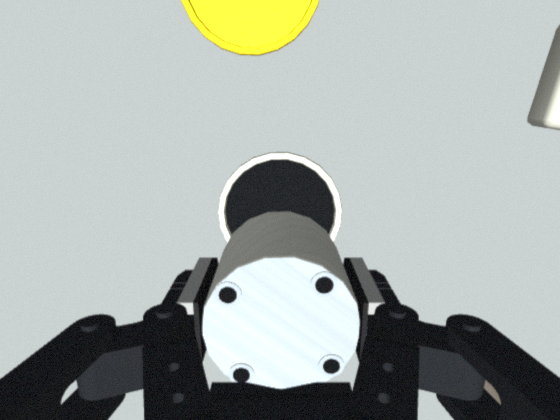

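The drum is held level over the white-rimmed wide tray (rim top (280,152), left (219,211), right (341,211)). The yellow lid is well away at (250,20).

```bash
python3 - <<'E'
from h import *
import pickle
from scipy.optimize import least_squares
c=pickle.load(open("w6.pkl","rb"))
p=np.array([wz(c,u,v,.005)[:2] for u,v in((280,152),(219,211),(341,211),(236,170),(325,170))])
print(p,least_squares(lambda q:np.hypot(*(p-q).T)-.038,[.408,-.31]).x)
P=cloud(c).reshape(-1,3); S=P[(abs(P[:,2]-.12)<.004)]; S=np.ascontiguousarray(S[(abs(S[:,0]-.408)<.035)&(abs(S[:,1]+.31)<.03)]).astype(np.float32); print(cv2.minEnclosingCircle(np.ascontiguousarray(S[:,:2])),S[:,2].mean())
E
```

```text
[[ 0.36868494 -0.30755875]
 [ 0.40274242 -0.34653879]
 [ 0.4065104  -0.27225419]
 [ 0.37798971 -0.33405493]
 [ 0.38065417 -0.2815597 ]] [ 0.40672366 -0.30940412]
((0.4036867022514343, -0.31040292978286743), 0.030861448496580124) 0.11968909
```

Call:
jog_arm(steps=[[-0.03,0,-0.3,0],[-0.03,0,-0.7,0],[-0.03,0,-1.1,0],[-0.03,0,-1.5,0],[-0.03,0,-1.8,0],[-0.03,0,-2,0],[-0.03,0,-2.15,0],[-0.03,0,-2.22,0],[-0.03,0,-2.22,0],[-0.03,0,-2.22,0]])

```text
t: 22.9
tool_pos: [0.4071, -0.3104, 0.187]
tool_rot: [[-0.999, 0.053, 0.0], [0.053, 0.999, -0.0], [-0.0, -0.0, -1.0]]
ft_force: [-0.1, 0.9, -1.1]
grip_width: 0.0501
gripper_force: 63.0
```

Call:
jog_arm(steps=[[0,0,-0.01,0],[0,0,-0.02,0],[0,0,-0.03,0],[0,0,-0.03,0],[0,0,-0.03,0],[0,0,-0.03,0],[0,0,-0.03,0],[0,0,-0.03,0],[0,0,-0.03,0],[0,0,-0.03,0]])

```text
t: 23.73
tool_pos: [0.4071, -0.3103, 0.186]
tool_rot: [[-0.999, 0.053, -0.0], [0.053, 0.999, -0.0], [0.0, -0.0, -1.0]]
ft_force: [0.2, -0.1, -1.8]
grip_width: 0.0505
gripper_force: 63.0
```

Call:
jog_arm(steps=[[0,0,-0.01,0],[0,0,-0.02,0],[0,0,-0.03,0],[0,0,-0.03,0],[0,0,-0.03,0],[0,0,-0.03,0],[0,0,-0.03,0],[0,0,-0.03,0],[0,0,-0.03,0],[0,0,-0.03,0]])

```text
t: 24.57
tool_pos: [0.4071, -0.3104, 0.1856]
tool_rot: [[-0.999, 0.053, 0.0], [0.053, 0.999, 0.0], [-0.0, 0.0, -1.0]]
ft_force: [-3.0, 2.0, 13.7]
grip_width: 0.0505
gripper_force: 64.5
```

Call:
jog_arm(steps=[[0,0,0,0],[0,0,0,0],[0,0,0,0],[0,0,0,0],[0,0,0,0],[0,0,0,0],[0,0,0.2,0],[0,0,0.6,0],[0,0,1.2,0],[0,0,2,0]], claw=0.85)

```text
t: 25.4
tool_pos: [0.4066, -0.3102, 0.2457]
tool_rot: [[-0.999, 0.053, -0.002], [0.053, 0.999, 0.001], [0.002, 0.0, -1.0]]
ft_force: [-0.8, 0.5, -0.3]
grip_width: 0.0726
gripper_force: 0.0
```

Call:
jog_arm(steps=[[0,0,1,0],[0,0,2,0],[0,0,2.6,0],[0.1,0.5,2.6,0],[0.3,1.4,2.6,0],[0.5,2.4,2.6,0],[0.7,3.5,2.6,0],[1,4.6,2.6,0],[1.3,5.7,2.6,0],[1.5,6.8,2.6,0]], claw=1)

```text
t: 26.23
tool_pos: [0.4523, -0.1048, 0.3242]
tool_rot: [[-0.999, 0.053, 0.001], [0.053, 0.999, 0.0], [-0.001, 0.0, -1.0]]
ft_force: [2.4, 0.3, 0.2]
grip_width: 0.0856
gripper_force: 0.0
```

Call:
jog_arm(steps=[[0.2,1,0,0],[0.4,2,0,0],[0.5,2.8,0,0],[0.6,3.1,0,0],[0.6,3.1,0,0],[0.6,3.1,0,0],[0.6,3.1,0,0],[0.6,3.1,0,0],[0.6,3.1,0,0],[0.6,3.1,0,0]])

```text
t: 27.07
tool_pos: [0.47, -0.014, 0.3231]
tool_rot: [[-0.999, 0.054, -0.0], [0.054, 0.999, -0.0], [0.0, -0.0, -1.0]]
ft_force: [0.3, -0.2, 0.1]
grip_width: 0.0858
gripper_force: 0.0
```

```bash
python3 - <<'E'
from h import *
c=snap("wrist","w7"); st()
E
sed -i 's/w5.pkl/w7.pkl/' m.py; python3 m.py | head -3
```

```text
t 27.12 tcp [ 0.47   -0.0139  0.3231] yaw_y 86.92 w 0.08556360849187858 0.0 [ 0.38933559  1.03347116 -1.19229231]
0.19 2055 [ 0.4634 -0.0142  0.1948] ((0.4691377282142639, -0.01371469721198082), (0.09844772517681122, 0.023130211979150772), 86.85867309570312) ((0.4586767554283142, -0.01319090835750103), 0.049281470477581024)
0.046 12013 [ 0.4782 -0.0146  0.0507] ((0.4814196228981018, -0.01473701000213623), (0.06008114293217659, 0.09960685670375824), 87.13970184326172) ((0.48149675130844116, -0.01481417566537857), 0.05673988163471222)
sleeve [ 0.43395773 -0.02133501  0.194     ]
```

View pics/w7.png

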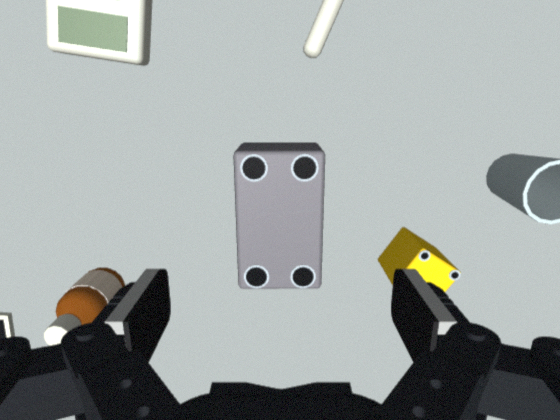

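Long block's top corners are at (235,150)–(323,288), clear of everything, and its centre is at (0.4814,-0.0148).

Call:
jog_arm(steps=[[0.38,-0.03,-0.3,0],[0.38,-0.03,-1.1,0],[0.38,-0.03,-1.9,0],[0.38,-0.03,-2.7,0],[0.38,-0.03,-3.4,0],[0.38,-0.03,-4,0],[0.38,-0.03,-4.4,0],[0.38,-0.03,-4.6,0],[0.38,-0.03,-4.6,0],[0.38,-0.03,-4.6,0]], claw=0.9)

```text
t: 27.95
tool_pos: [0.4816, -0.0144, 0.1853]
tool_rot: [[-0.999, 0.053, -0.0], [0.053, 0.999, -0.0], [0.0, -0.0, -1.0]]
ft_force: [0.8, 0.3, -0.2]
grip_width: 0.077
gripper_force: 0.0
```

Call:
jog_arm(steps=[[0,0,0,0],[0,0,0,0],[0,0,0,0],[0,0,0,0],[0,0,0,0],[0,0,0,0],[0,0,0,0],[0,0,0,0],[0,0,0,0],[0,0,0,0]], claw=0.5, squeeze=70)

```text
t: 28.78
tool_pos: [0.4818, -0.0144, 0.1862]
tool_rot: [[-0.999, 0.053, 0.002], [0.053, 0.999, 0.0], [-0.002, 0.0, -1.0]]
ft_force: [-2.2, -1.8, 9.7]
grip_width: 0.0591
gripper_force: 75.0
```

Call:
jog_arm(steps=[[0,0,0.2,0],[0,0,0.7,0],[0,0,1.5,0],[0,0,2.4,0],[0,0,3.2,0],[0.1,0.5,3.7,0],[0.4,1.4,3.7,0.2],[0.7,2.4,3.7,0.4],[1,3.4,3.7,0.5],[1.3,4.4,3.7,0.5]])

```text
t: 29.62
tool_pos: [0.5205, 0.1193, 0.2971]
tool_rot: [[-1.0, -0.0, 0.001], [-0.0, 1.0, 0.001], [-0.001, 0.001, -1.0]]
ft_force: [1.4, -1.2, -3.9]
grip_width: 0.0588
gripper_force: 76.6
```

Call:
jog_arm(steps=[[0.3,1.1,0,0],[0.6,2.2,0,0],[0.9,3.3,0,0],[1.2,4.3,0,0],[1.5,5.2,0,0],[1.7,5.6,-0.5,0],[1.75,5.65,-1.2,0],[1.75,5.65,-1.4,0],[1.75,5.65,-1.4,0],[1.75,5.65,-1.4,0]])

```text
t: 30.45
tool_pos: [0.5729, 0.2866, 0.2547]
tool_rot: [[-1.0, 0.001, -0.0], [0.001, 1.0, -0.001], [0.0, -0.001, -1.0]]
ft_force: [0.0, -0.1, -3.3]
grip_width: 0.0592
gripper_force: 76.4
```

```bash
python3 - <<'E'
from h import *
c=snap("wrist","w8"); st()
E
```

```text
t 30.5 tcp [0.5732 0.2866 0.2553] yaw_y 89.93 w 0.05961520211353248 76.40824913978577 [ 0.15578383 -0.71013683 -3.31283639]
```

View pics/w8.png

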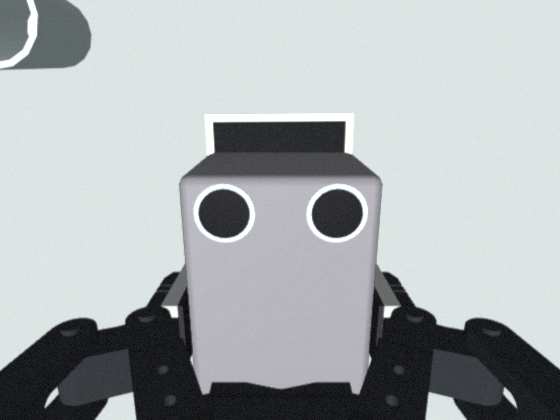

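The block is aligned over the long tray, whose outer near edge runs (205,114)–(354,113).

```bash
python3 - <<'E'
from h import *
import pickle
c=pickle.load(open("w8.pkl","rb"))
a,b=wz(c,205,114,.005),wz(c,354,113.5,.005); d=b-a; m=(a+b)/2; n=np.array([d[1],-d[0],0])/np.linalg.norm(d)
print(a,b,np.degrees(np.arctan2(d[1],d[0])),np.linalg.norm(d),"centre",m+n*.062)
zt=.2553-.186+.05
a,b=wz(c,181,180,zt),wz(c,382,180,zt);print("block near edge",a,b,np.linalg.norm(b-a),(a+b)/2+[.05,0,0])
E
```

```text
[0.5111496  0.24434473 0.005     ] [0.51088539 0.32884203 0.005     ] 90.17915549653344 0.08449771504375375 centre [0.57301719 0.28678724 0.005     ]
block near edge [0.52416761 0.25877166 0.1193    ] [0.52416847 0.31621145 0.1193    ] 0.057439794724420276 [0.57416804 0.28749156 0.1193    ]
```

Call:
jog_arm(steps=[[-0.03,-0.01,-0.3,0],[-0.03,-0.01,-0.7,0],[-0.03,-0.01,-1.1,0],[-0.03,-0.01,-1.5,0],[-0.03,-0.01,-1.8,0],[-0.03,-0.01,-2,0],[-0.03,-0.01,-2.1,0],[-0.03,-0.01,-2.17,0],[-0.03,-0.01,-2.17,0],[-0.03,-0.01,-2.17,0]])

```text
t: 31.33
tool_pos: [0.5723, 0.2871, 0.1893]
tool_rot: [[-1.0, 0.0, 0.0], [0.0, 1.0, 0.0], [-0.0, 0.0, -1.0]]
ft_force: [-0.5, 0.2, -3.7]
grip_width: 0.0591
gripper_force: 76.6
```

Call:
jog_arm(steps=[[0,0,-0.01,0],[0,0,-0.02,0],[0,0,-0.03,0],[0,0,-0.03,0],[0,0,-0.03,0],[0,0,-0.03,0],[0,0,-0.03,0],[0,0,-0.03,0],[0,0,-0.03,0],[0,0,-0.03,0]])

```text
t: 32.17
tool_pos: [0.5722, 0.2871, 0.1883]
tool_rot: [[-1.0, 0.0, 0.0], [0.0, 1.0, 0.0], [-0.0, 0.0, -1.0]]
ft_force: [-1.7, 1.0, 4.7]
grip_width: 0.0593
gripper_force: 77.3
```

Call:
jog_arm(steps=[[0,0,0,0],[0,0,0,0],[0,0,0,0],[0,0,0,0],[0,0,0,0],[0,0,0,0],[0,0,0.2,0],[0,0,0.6,0],[0,0,1.2,0],[0,0,2,0]], claw=0.9)

```text
t: 33.0
tool_pos: [0.5718, 0.2868, 0.2486]
tool_rot: [[-1.0, 0.0, -0.001], [0.0, 1.0, -0.001], [0.001, -0.001, -1.0]]
ft_force: [-0.4, -0.3, 0.3]
grip_width: 0.0768
gripper_force: 0.0
```

Call:
jog_arm(steps=[[0,0,1,0],[0,0,2,0],[0,0,3,0],[0,0,4,0],[0,0,5,0],[0,0,5,0],[0,0,5,0],[0,0,5,0],[0,0,5,0],[0,0,5,0]])

```text
t: 33.83
tool_pos: [0.5718, 0.287, 0.3971]
tool_rot: [[-1.0, 0.0, -0.001], [0.0, 1.0, -0.001], [0.001, -0.001, -1.0]]
ft_force: [0.2, 0.4, -0.8]
grip_width: 0.0767
gripper_force: 0.0
```

```bash
python3 - <<'E'
from h import *
c=snap("scene","s9"); st()
E
```

```text
t 33.88 tcp [0.5719 0.287  0.3972] yaw_y 89.98 w 0.07639653278282223 0.0 [ 0.00178593 -0.05504521 -0.5481834 ]
```

View pics/s9.png

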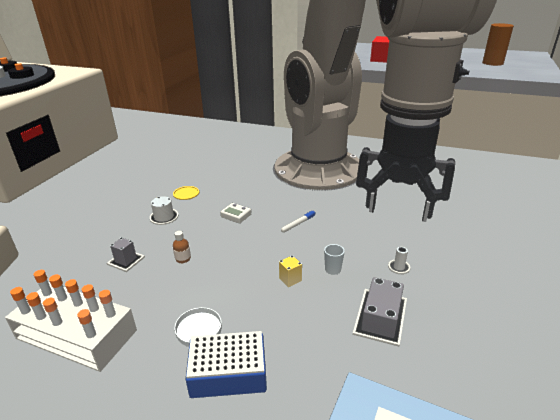

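All four inserts stand upright in their own trays: drum (162,210), square (123,252), sleeve (401,260), block (383,310). The bottle (181,248) and beaker (334,260) haven't moved.

```bash
python3 -c "
from h import *
print(sign_off())"
```

```text
the job is handed in; nothing more can be done
None
```

All four inserts stand upright in their matching trays, moved one at a time from the top down; the bottle and beaker stayed in place, and I handed the job in at about 34 s of the 128 s allowed.

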